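# Change the dead cartridge fuse and switch the board back on

### The arm

A 6-joint arm with a two-finger parallel gripper is mounted at the origin on the work surface; the furniture and walls round the work are solid. World frame = base frame: x ahead of the robot, y to its left, z up, the work surface at z = 0. Lengths are in m, angles in rad, forces in N, time in s.
With the tool pointing down it reaches from about 0.3 to 0.875 m from the base axis. Payload 6.4 kg.
Tool frame: the origin (TCP) lies at the very end of the fingers, on their centre line; the grasp point (between the pads) lies 19 mm behind it; z points along the fingers, y is the line along which they close (so a half turn about z gives the same grasp; the last joint's range is limited). The gripper opens to 85 mm and grips with 20 to 120 N. Pads are 22 mm wide; open, the fingers measure 114 mm over their backs; the gripper's body (76 mm by 85 mm) begins 54 mm behind the grasp point. The pads swing forward as they close: fully open they stand 13 mm farther back than shut.
Start: joints at [-1.313, 0.181, 1.607, -0, 1.354, -0.206], TCP at [0.257, -0.514, 0.231] pointing down, gripper open.
Joint ranges: [-2.99, 2.99], [-0.89, 2.07], [0.3, 2.58], [-1.14, 4.28], [0, 2.63], [-3.12, 3.12]. Speed limits (rad/s): [2.57, 2.57, 3.01, 3.14, 3.14, 3.14].

### API

Orientations are given as a unit quaternion [w, x, y, z].
In Python, from bench import ctrl, camera, calibration, order, outline_of gives the robot as it stands.
- The arm moves only by the tool move_arm, never from a script. Its argument "series" is a list that holds one entry, the list of rows, each a list of 5 numbers: the opening, from 0 (shut) to 1 (fully open), then the shift along the tool's x, y, z in mm, then the turn about the tool's z in rad. A call has exactly 10 rows; each row is the pose to reach, as a shift and turn from the pose commanded when the call began, along the tool's axes at that moment; what a row does not reach only later rows make up. A row lasts 1/12 s, in which the tool goes at most 41.7 mm and 7.16 degrees, less where a joint would pass 70% of its speed; a pose out of reach is approached as far as the arm can. A call with a gripper value outside its range is refused whole. The fingers move at their own pace and stop on an object; the grip force is fixed at half the most. Time passes only in rows, so rows that repeat a pose let the fingers close, or fill a call up. It gives the time, the measured TCP pose, the force, the opening and the grip force at its end, in the units of the state.
- ctrl.get_obs(): the state, without advancing time (a new reading comes with each control period).
- camera(name): name is "side" or "top"; returns (picture, depth): 384x512x3 uint8, blue, green, red; 384x512 float32, m along the optical axis (not along the pixel's ray), 0 where there is no reading.
- calibration(name): a dict with "intrinsics" (3x3 intrinsics, pixels), "rvec" (rotation vector, rad) and "tvec" (3), from world to camera coordinates, as OpenCV has them. Camera axes: x right, y down, z forward; pixel columns grow to the right and rows downward; lengths in m; the calibration is good to about 2 mm. A picture is of the moment at which its call begins. calibration takes no time and is no camera call.
- order.hand_in(): hands the job in; it is judged then, once.
Trained networks look in the newest picture that a camera, given by its name, has taken for a name from the list of things; names that differ only in an ending like _2 or _b are one class to them, and where a whole thing is asked for, a point or a joint stands for the part that bears it (a point fixed in the world has none). Each returns a list of dicts, best first, with "conf" (0 to 1); they miss things now and then, are a little off and sometimes report something else, mostly with a low value. They report only what shows in the picture. A call takes as long as a camera call.
- outline_of(target, camera): "region" (384x512 bool, what is visible of it) and "bbox" ([centre column, centre row, width, height] in pixels, round what is visible of it).
The state is a dict: "time_s": time; "q": joint angles; "dq": joint speeds; "joint_efforts": joint torques, N m; "eef_pos": TCP position; "eef_rot": TCP orientation; "wrist_force": force on the tool from outside, world axes, zero at the start; "torque": the same for the moment, N m; "opening": opening from 0.0 (shut) to 1.0 (fully open); "grasp_force": force on a finger pad.
Only numpy, scipy, OpenCV 4.12 (cv2) and the standard library are available. Lean on these libraries where they do the work, as an engineer would, in place of code of your own. Each camera call takes 0.05 s, during which the arm holds its last target. There are 200 camera calls.

### The job

One of the three fuse carriers on the small board stands ajar with a dead fuse in it: swing that carrier fully open, take the dead fuse out and put it in the scrap carton, and stand the straight cylindrical spare from the wooden block fully down in the carrier's pocket. Then swing the carrier fully shut, and only after that slide the isolator's flush switch all the way on (away from the robot). Leave the other carriers shut and the bottle-shaped fuses in their block, and do not knock the glue bottle over.

Things in the scene. Friction and masses are not known exactly. Their poses are not given: they have to be found in the camera images.
- backboard: Fixed plywood board, 170 (x) x 236 (y) x 12 mm, origin at the centre of its underside, up to 0.3 rad from square to the robot; z up. A row of four grey modules stands on it along y: three fuse ways 36 mm wide at 37 mm pitch and, at the -y end, the isolator. All of them and the points below have the board's axes: x away from the robot, y along the row.
- way_a: The way with the ajar carrier; its place among the three varies. Origin at the centre of its underside, 12 mm above the worktop. It reaches from 51 mm in front (-x) of the origin to 56 mm behind it; its front wall is 48 mm high. The carrier's hinge axis is along y, 36 mm behind the origin and 46 mm up (58 mm above the worktop).
- way_a_hinge (a point): Point on the hinge axis of the ajar carrier, fixed, 58 mm above the worktop; axes of the board. Below, q is the carrier's angle, and (dx, dz) are measured from this point along the board's x and up.
- way_a_carrier (a joint): Angle q of the ajar carrier, rad: 0 = shut (cover level), 1.571 = fully open against its stop (cover upright, pocket mouth straight up). Starts at 0.55. It opens by lifting its lip, at the robot's end, up and away from the robot. The stiff hinge stays where it is left: 0.2 N m moves it (2 N at the lip).
- way_a_lip (a point): Middle of the carrier's lip edge, its free end, at dx = -0.103 cos q + 0.0115 sin q, dz = 0.103 sin q + 0.0115 cos q. The cover is a plate 34 mm wide (y), 5 mm thick, outer face 14 mm from the hinge axis (16.5 at the 9 mm bead of the lip). Open it with a leaning finger against the lip end or underside; shut it by pushing its outer face back and down.
- way_a_seat (a point): Centre of a seated fuse, moving with the carrier, at dx = -0.045 cos q - 0.0095 sin q, dz = 0.045 sin q - 0.0095 cos q; its x axis runs along the pocket. The pocket is 28 (y) x 29 mm for a 22 mm fuse. Carrier fully open: pocket foot at dz = 16 mm, side walls (y) up to 40 mm, a 12 mm wide tongue on the robot's side up to 69 mm, fuse top at 74 mm, lip top at 103 mm.
- way_a_cover (a point): Point on the middle of the cover's inner face, moving with the carrier, 60 mm from the hinge. Carrier open, this face stands 18.5 mm behind the fuse axis, with a spine 10 mm wide (y) against the fuse; so the upper 34 mm of a seated fuse are free on both y sides for fingers that reach no more than 18 mm behind its axis.
- dead_fuse: The dead cartridge fuse: straight cylinder, white ceramic with steel caps, 22 mm diameter, 58 mm long, 70 g. Origin at its centre, z along its axis. It lies loose in the pocket of the ajar carrier and stands upright in it when the carrier is fully open.
- spare_fuse: The good spare, the same straight cylinder (22 mm diameter, 58 mm long, origin at its centre, z along its axis, either end may go down), standing in one of the three holes of the wooden block; its centre 39 mm, its top 68 mm above the worktop.
- bottle_fuse_1: Bottle-shaped fuse of another system, which stays where it is: 22 mm diameter, narrowing to a 13 mm neck at the top, 50 mm long; origin at the centre of its foot, z up. In a hole of the wooden block, its top 60 mm above the worktop.
- bottle_fuse_2: A second bottle-shaped fuse like the first, in another hole.
- spares_block: Wooden block, fixed, 56 (x) x 150 (y) x 34 mm high, origin at the centre of its underside. Three holes of 25 mm diameter, 24 mm deep, on its y axis at y = -44, 0 and +44 mm; which fuse is in which hole varies.
- scrap_carton: Open cardboard carton, fixed, 205 (x) x 170 (y) x 105 mm high, walls 4 mm, floor 4 mm up; origin at the centre of its underside. Small dead parts are dropped into it.
- isolator_slide (a joint): Travel of the isolator's slide, m: 0 = off, 0.018 = on (end stop, slid along +x of the board, away from the robot). About 1.5 N moves it, and it stays where it is left.
- slide_rib (a point): Middle of the top of the isolator's slide, a ribbed block 9 mm long (x) and 26 mm wide (y), standing 5.3 mm up from the floor of its recess, 0.5 mm below the housing's face. Same axes as the board.
- slot_centre (a point): Centre of the isolator's recess, at the level of the housing's top face (68 mm above the worktop). The recess is 68 mm long (x), 30 mm wide (y) and 6 mm deep; in front of the slide, towards the robot, it is free for 40 mm at the start. The housing is a module 60 mm wide beside the ways. Same axes as the board.
- way_b_carrier (a joint): Angle of a neighbouring carrier, shut at 0; it stays shut.
- way_c_carrier (a joint): Angle of the other neighbouring carrier, shut at 0; it stays shut.
- glue_bottle: Squeeze bottle, 52 mm diameter, 190 mm high, standing loose behind the spares block and the board; origin at the centre of its underside, z up. It stays standing.
- tape_measure: Tape measure, 39 x 78 x 68 mm high, loose, a bystander; origin at the centre of its underside.

How it is judged:
By the outcome, as a careful person would: the job done as asked, in the order asked, and still so for the second after the job is handed in, with the robot touching nothing.
It also fails if it takes over 72 s, if anything falls off the work surface, if the arm or the gripper's body presses on something with over 40 N, if the wrist force passes 120 N, or if a joint passes its speed limit or range.

## Working session

There is one attempt and no reset: what is moved stays moved. The work goes in short steps, Python scripts to look and compute and a tool call to move; the robot and the scene stay as the last step left them, time stands still between calls to the robot, and variables do not carry over. Pictures are saved under pics/ and viewed, at most 13 in all, crops included, and the job is handed in when it is done.

Besides the shell and the picture viewer there is one more tool, called after "Request:" by a JSON object that holds its "name" and its "arguments", one argument or row to a line. move_arm: Moves the arm, as the interface text tells. Its arguments: {"type":"object","properties":{"series":{"type":"array","items":{"type":"array","items":{"type":"array","items":{"type":"number"}}}}},"required":["series"]}

```bash
mkdir -p pics; ls; cat > h.py <<'E'
import numpy as np, cv2
from scipy.spatial.transform import Rotation as R
from bench import ctrl, camera, calibration, order, outline_of
def cal(n):
    c=calibration(n); K=np.array(c["intrinsics"]); Rm=cv2.Rodrigues(np.array(c["rvec"],float))[0]; return K,Rm,np.array(c["tvec"],float).ravel()
def cloud(n,d):
    K,Rm,t=cal(n); v,u=np.mgrid[:384,:512]
    p=np.stack([(u-K[0,2])/K[0,0]*d,(v-K[1,2])/K[1,1]*d,d],-1)
    return (p-t)@Rm   # world
def proj(n,P):
    K,Rm,t=cal(n); p=(np.atleast_2d(P)@Rm.T+t)@K.T; return p[:,:2]/p[:,2:]
E
cat > a.py <<'E'
from h import *
for n in ("side","top"):
    im,d=camera(n); cv2.imwrite(f"pics/{n}0.png",im); P=cloud(n,d); np.save(f"{n}0.npy",P)
    for t in ("backboard","way_a","way_a_carrier","dead_fuse","spare_fuse","bottle_fuse_1","spares_block","scrap_carton","slide_rib","isolator_slide","glue_bottle","tape_measure"):
        for o in outline_of(t,n)[:3]:
            if o["conf"]<.2: continue
            r=o["region"]&(d>0); q=P[r]
            if len(q)<5: continue
            print(n,t,round(o["conf"],2),np.round(o["bbox"]).astype(int),"med",np.round(np.median(q,0),3),"lo",np.round(np.percentile(q,3,0),3),"hi",np.round(np.percentile(q,97,0),3))
    K,Rm,t=cal(n); print(n,"cam at",-Rm.T@t)
s=ctrl.get_obs(); print(s["eef_pos"],s["eef_rot"])
E
python3 a.py; python3 -c "
import cv2,numpy as np
a=cv2.imread('pics/side0.png');b=cv2.imread('pics/top0.png')
cv2.imwrite('pics/both0.png',cv2.resize(np.vstack([a,b]),(400*1,600)))"
```

```text
pics
side backboard 0.7 [283 199  75  54] med [ 0.539 -0.068  0.012] lo [ 0.489 -0.092  0.002] hi [0.661 0.123 0.04 ]
side backboard 0.62 [279 165  37  17] med [0.577 0.044 0.086] lo [0.53  0.031 0.052] hi [0.624 0.073 0.123]
side way_a 0.7 [281 171  36  38] med [0.572 0.045 0.082] lo [0.524 0.032 0.029] hi [0.623 0.07  0.123]
side way_a 0.62 [269 276  14  21] med [ 0.517 -0.319  0.057] lo [ 0.508 -0.322  0.032] hi [ 0.527 -0.305  0.069]
side way_a_carrier 0.66 [278 166  30  20] med [0.577 0.041 0.089] lo [0.533 0.031 0.067] hi [0.614 0.068 0.123]
side way_a_carrier 0.53 [246 136  60  49] med [0.484 0.27  0.069] lo [0.384 0.245 0.008] hi [0.586 0.437 0.104]
side spare_fuse 0.62 [270 275  13  23] med [ 0.517 -0.319  0.06 ] lo [ 0.508 -0.322  0.033] hi [ 0.527 -0.304  0.069]
side bottle_fuse_1 0.53 [248 275  12  17] med [ 0.475 -0.31   0.045] lo [ 0.465 -0.316  0.031] hi [ 0.485 -0.298  0.061]
side spares_block 0.66 [249 287  77  39] med [ 0.471 -0.324  0.033] lo [ 0.402 -0.342  0.003] hi [ 0.543 -0.278  0.035]
side scrap_carton 0.66 [244 137  63  54] med [0.482 0.271 0.068] lo [0.38  
[... 1445 characters left out ...]
04 ]
top spares_block 0.51 [238 178  12  15] med [0.579 0.057 0.085] lo [0.527 0.037 0.057] hi [0.62  0.067 0.125]
top scrap_carton 0.94 [156 226  74  85] med [0.472 0.341 0.064] lo [0.369 0.254 0.003] hi [0.588 0.429 0.106]
top glue_bottle 0.63 [237 173   6  10] med [0.578 0.055 0.09 ] lo [0.534 0.04  0.066] hi [0.615 0.066 0.121]
top glue_bottle 0.3 [238 174   7   6] med [0.576 0.054 0.093] lo [0.537 0.04  0.07 ] hi [0.609 0.066 0.118]
top tape_measure 0.93 [228 245  24  23] med [0.348 0.147 0.053] lo [0.334 0.112 0.009] hi [0.374 0.176 0.069]
top cam at [-0.32554078  0.2332981   1.17137599]
[ 0.25726575 -0.51427043  0.23131196] [2.46346742e-05 9.73227667e-01 2.29843224e-01 1.05795236e-05]
```

View pics/top0.png

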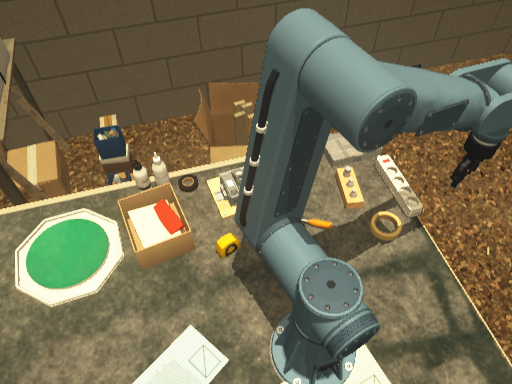

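View pics/side0.png

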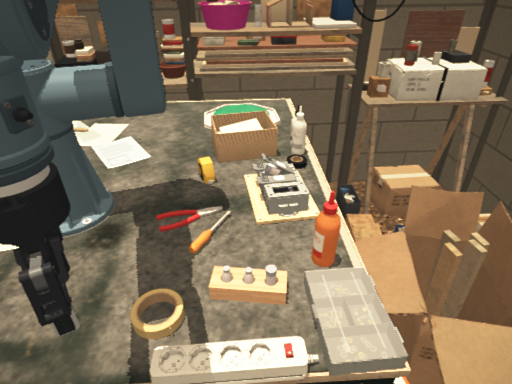

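The top view shows the arm hiding most of the board (about (230,190)). The side view shows the board at (283,195) with the isolator nearest. The ajar carrier is at (278,166), the spare is at (270,275) at the +x end of the block, and the bottle fuses are at (227,274) and (248,275).

```bash
cat > b.py <<'E'
from h import *
im=cv2.imread("pics/side0.png"); P=np.load("side0.npy"); T=np.load("top0.npy")
def rect(Q,lo,hi,box):
    m=(Q[...,2]>lo)&(Q[...,2]<hi)&(Q[...,0]>box[0])&(Q[...,0]<box[1])&(Q[...,1]>box[2])&(Q[...,1]<box[3]); return m
box=(.44,.72,-.16,.2)
for nm,Q in(("side",P),("top",T)):
  for lo,hi in((.008,.017),(.064,.072)):
    m=rect(Q,lo,hi,box); q=Q[m]
    print(nm,lo,m.sum())
    if m.sum()>10:
        m2=cv2.morphologyEx(m.astype(np.uint8),cv2.MORPH_OPEN,np.ones((2,2)));q=Q[m2>0]
        r=cv2.minAreaRect((q[:,:2]*1000).astype(np.float32)); print(r, cv2.boxPoints(r).round())
# bins of the isolator top y ranges
m=rect(P,.0,.2,box)
for y in np.arange(-.12,.16,.012):
    k=m&(abs(P[...,1]-y)<.006); q=P[k]
    if len(q)>5: print(round(y,3),len(q),"x",q[:,0].min().round(3),q[:,0].max().round(3),"zmax",q[:,2].max().round(3), "x of z>.04",np.round(np.percentile(q[q[:,2]>.04,0],[2,98]),3) if (q[:,2]>.04).any() else "")
c=im[140:230,235:335]; cv2.imwrite("pics/c1.png",cv2.resize(c,None,fx=6.6,fy=6.6,interpolation=cv2.INTER_CUBIC))
E
python3 b.py
```

```text
side 0.008 1090
((561.8510131835938, -283.5799560546875), (1018.1604614257812, 201.5959930419922), 86.69535827636719) [[ 432. -786.]
 [ 633. -798.]
 [ 692.  219.]
 [ 491.  230.]]
side 0.064 755
((568.411376953125, -309.3807373046875), (968.1727905273438, 154.0580596923828), 86.41277313232422) [[ 461. -788.]
 [ 615. -797.]
 [ 676.  169.]
 [ 522.  179.]]
top 0.008 476
((158.17547607421875, 149.839111328125), (80.80037689208984, 978.39599609375), 84.93177032470703) [[-333.  153.]
 [ 642.   66.]
 [ 649.  147.]
 [-326.  233.]]
top 0.064 110
((576.3767700195312, 57.572853088378906), (6.96928596496582, 105.45082092285156), 60.026615142822266) [[529.  81.]
 [620.  28.]
 [624.  34.]
 [532.  87.]]
-0.12 73 x 0.44 0.717 zmax 0.002 x of z>.04 
-0.108 74 x 0.44 0.72 zmax 0.002 x of z>.04 
-0.096 145 x 0.443 0.655 zmax 0.015 x of z>.04 
-0.084 303 x 0.44 0.662 zmax 0.031 x of z>.04 
-0.072 575 x 0.443 0.668 zmax 0.07 x of z>.04 [0.536 0.604]
-0.06 535 x 0.441 0.671 zmax 0.07 x of z>.04 [0.535 0.64 ]
-0.048 174 x 0.441 0.681 zmax 0.071 x of z>.04 [0.533 0.637]
-0.036 182 x 0.446 0.688 zmax 0.07 x o
[... 211 characters left out ...]
0.446 0.715 zmax 0.075 x of z>.04 [0.512 0.626]
0.024 145 x 0.441 0.719 zmax 0.12 x of z>.04 [0.516 0.629]
0.036 257 x 0.441 0.719 zmax 0.125 x of z>.04 [0.531 0.627]
0.048 197 x 0.441 0.72 zmax 0.126 x of z>.04 [0.529 0.625]
0.06 142 x 0.441 0.718 zmax 0.124 x of z>.04 [0.509 0.626]
0.072 129 x 0.441 0.719 zmax 0.1 x of z>.04 [0.506 0.625]
0.084 99 x 0.441 0.719 zmax 0.074 x of z>.04 [0.504 0.624]
0.096 108 x 0.447 0.718 zmax 0.074 x of z>.04 [0.502 0.622]
0.108 76 x 0.441 0.718 zmax 0.072 x of z>.04 [0.589 0.624]
0.12 56 x 0.45 0.717 zmax 0.014 x of z>.04 
0.132 50 x 0.447 0.72 zmax 0.016 x of z>.04 
0.144 36 x 0.441 0.719 zmax 0.013 x of z>.04 
0.156 22 x 0.444 0.718 zmax 0.002 x of z>.04
```

View pics/c1.png

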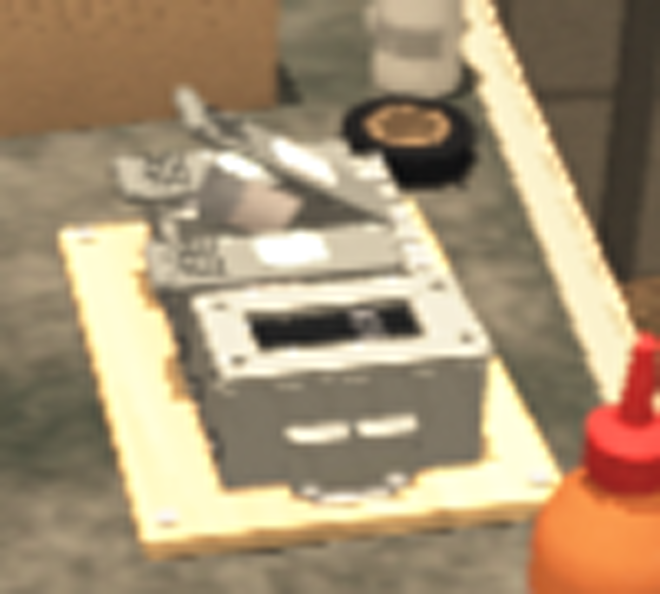

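The crop shows the isolator nearest, then a shut way, then the ajar carrier with the fuse at (245,195). The third way is behind it. So way_a is the middle way, with the board yawed slightly.

```bash
cat > b2.py <<'E'
from h import *
P=np.load("side0.npy"); 
def sel(Q,lo,hi,x0,x1,y0,y1):
    m=(Q[...,2]>lo)&(Q[...,2]<hi)&(Q[...,0]>x0)&(Q[...,0]<x1)&(Q[...,1]>y0)&(Q[...,1]<y1)
    n,l,s,_=cv2.connectedComponentsWithStats(m.astype(np.uint8),connectivity=8)
    k=[i for i in range(1,n) if s[i,4]>25]; return Q[np.isin(l,k)]
for nm,a in (("board",(.007,.017,.44,.72,-.16,.2)),("isotop",(.063,.074,.5,.66,-.1,-.0)),("block",(.028,.037,.36,.58,-.4,-.2)),("fuseband",(.045,.075,.495,.55,-.36,-.28)),("carton",(.1,.11,.3,.7,.2,.5)),("lip",(.085,.14,.48,.7,-.05,.15))):
    q=sel(P,*a); r=cv2.minAreaRect((q[:,:2]*1000).astype(np.float32)); print(nm,len(q),np.round(r[0],1),np.round(r[1],1),round(r[2],2),cv2.boxPoints(r).round().tolist(), q[:,2].max())
# iso -y wall line fit
q=sel(P,.025,.06,.5,.66,-.11,-.05); A=np.polyfit(q[:,0],q[:,1],1); print("wall",len(q),A,np.arctan(A[0]))
# spare top
q=sel(P,.064,.075,.48,.55,-.36,-.28); print("spare top",len(q),q.mean(0),q.min(0),q.max(0))
E
python3 b2.py
```

```text
board 1099 [593.7  51.2] [210.1 277.5] 5.82 [[475.0, 179.0], [503.0, -98.0], [712.0, -76.0], [684.0, 200.0]] 0.016974939243764062
isotop 552 [576.8 -30.8] [122.   73.3] 6.46 [[512.0, -1.0], [520.0, -74.0], [642.0, -60.0], [633.0, 13.0]] 0.07371703768895312
block 1403 [ 474.1 -305. ] [ 58.9 150.1] 80.95 [[395.0, -322.0], [544.0, -346.0], [553.0, -288.0], [405.0, -264.0]] 0.03699591278102071
fuseband 158 [ 517.8 -312.4] [22.  19.8] 85.27 [[507.0, -323.0], [527.0, -324.0], [529.0, -302.0], [509.0, -301.0]] 0.06996209457860805
carton 295 [531.9 348.2] [307.1 180. ] 7.43 [[368.0, 418.0], [391.0, 239.0], [696.0, 279.0], [672.0, 457.0]] 0.10949829464300566
lip 169 [560.1  49.7] [65.1 37.8] 5.83 [[526.0, 65.0], [530.0, 28.0], [594.0, 34.0], [591.0, 72.0]] 0.12554631939458627
wall 516 [ 0.07992915 -0.11313115] 0.07975958769862415
spare top 88 [ 0.5174212  -0.31361867  0.0673163 ] [ 0.50751861 -0.32352019  0.06429004] [ 0.52752421 -0.3014709   0.06996209]
```

Request:
{"name": "move_arm", "arguments": {
  "series": [
    [[0, 42, -36, 0, 0.1], [0, 84, -72, 0, 0.2], [0, 126, -108, 0, 0.3], [0, 168, -145, 0, 0.364], [0, 205, -177, 0, 0.364], [0, 240, -207, 0, 0.364], [0, 275, -237, 0, 0.364], [0, 310, -267, 0, 0.364], [0, 340, -293, 0, 0.364], [0, 365, -315, 0, 0.364]]
  ]
}}

```text
time_s: 2.13
eef_pos: [0.4181, -0.1279, 0.2317]
eef_rot: [0.0, 0.999, 0.05, 0.001]
wrist_force: [0.5, 0.4, -0.0]
opening: -0.001
grasp_force: 0.0
```

```bash
cat >> h.py <<'E'
import json,os
B=dict(h=[.611,.054],yaw=.10)
if os.path.exists("b.json"): B=json.load(open("b.json"))
def pose():
    s=ctrl.get_obs(); p=np.array(s["eef_pos"]); w,x,y,z=s["eef_rot"]; r=R.from_quat([x,y,z,w]).as_matrix()
    return s,p,r
def bf(xy):
    c,s_=np.cos(B["yaw"]),np.sin(B["yaw"]); d=np.asarray(xy)[...,:2]-B["h"]; return np.stack([d[...,0]*c+d[...,1]*s_,-d[...,0]*s_+d[...,1]*c],-1)
def wb(dx,dy):
    c,s_=np.cos(B["yaw"]),np.sin(B["yaw"]); return np.array(B["h"])+[dx*c-dy*s_,dx*s_+dy*c]
def st():
    s,p,r=pose(); print("t",round(s["time_s"],2),"tcp",p.round(4),"board dx,dy",bf(p).round(4),"heading",np.arctan2(r[1,0],r[0,0]).round(4),"F",np.round(s["wrist_force"],1),"open",round(s["opening"],3),"g",round(s["grasp_force"],1))
def to(x,y,z):
    s,p,r=pose(); print("to",(x,y,z),"tool mm",(r.T@(np.array([x,y,z])-p)*1000).round(1))
E
cat > c.py <<'E'
from h import *
st()
for n in("side","top"):
    im,d=camera(n); Q=cloud(n,d); np.save(f"{n}1.npy",Q); cv2.imwrite(f"pics/{n}1.png",im)
    for t in("slide_rib","way_a_carrier","dead_fuse"):
        for o in outline_of(t,n)[:2]:
            r=o["region"]&(d>0); q=Q[r]; 
            if len(q)>4: print(n,t,round(o["conf"],2),np.round(o["bbox"]),np.median(q,0).round(3))
to(*wb(-.125,0),.2)
E
python3 c.py; python3 -c "
import cv2
im=cv2.imread('pics/top1.png');cv2.imwrite('pics/c2.png',cv2.resize(im[140:240,190:310],None,fx=5,fy=5,interpolation=cv2.INTER_CUBIC))"
```

```text
t 2.13 tcp [ 0.4181 -0.1279  0.2317] board dx,dy [-0.21   -0.1617] heading 0.0994 F [ 0.5  0.4 -0. ] open -0.001 g 0.0
side slide_rib 0.34 [277. 164.  36.  20.] [0.577 0.043 0.089]
side way_a_carrier 0.59 [278. 164.  31.  20.] [0.582 0.04  0.086]
side dead_fuse 0.61 [273. 169.  15.  10.] [0.554 0.042 0.079]
side dead_fuse 0.32 [278. 164.  33.  21.] [0.578 0.043 0.089]
top dead_fuse 0.33 [347. 170.   6.  13.] [ 0.51  -0.311  0.061]
to (np.float64(0.4866244793402468), np.float64(0.04152082291914648), 0.2) tool mm [  85.7 -165.2   31.2]
```

View pics/c2.png

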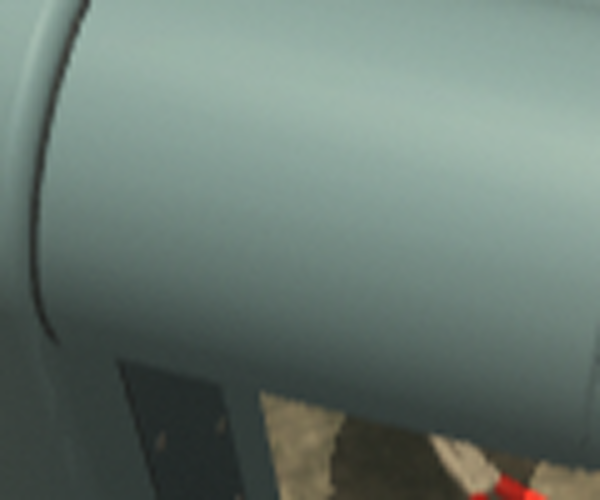

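The top camera is blocked by the arm, so I'll rely on the side camera. Its board points agree within 2 mm.

Request:
{"name": "move_arm", "arguments": {
  "series": [
    [[0, 19, -36, 8, 0], [0, 38, -72, 16, 0], [0, 55, -106, 24, 0], [0, 71, -138, 32, 0], [0, 84, -164, 40, 0], [0, 84, -164, 70, 0], [0, 84, -164, 100, 0], [0, 84, -164, 123, 0], [0, 84, -164, 123, 0], [0, 84, -164, 123, 0]]
  ]
}}

```text
time_s: 3.37
eef_pos: [0.4841, 0.0406, 0.1075]
eef_rot: [-0.0, 0.999, 0.049, -0.002]
wrist_force: [-0.1, -0.2, 0.5]
opening: -0.005
grasp_force: 0.0
```

```bash
cat > c.py <<'E'
from h import *
st()
im,d=camera("side"); Q=cloud("side",d); np.save("side2.npy",Q)
pts=dict(lip=[*wb(-.0818,0),.1216],lipL=[*wb(-.0818,.017),.1216],lipR=[*wb(-.0818,-.017),.1216],h1=[*wb(0,-.017),.058],tcp=pose()[1])
iso=[[*wb(-.036+a,-.0855+b),.068] for a,b in((-.034,-.015),(.034,-.015),(.034,.015),(-.034,.015))]
c=cv2.resize(im[130:230,230:340],None,fx=6,fy=6,interpolation=cv2.INTER_CUBIC)
for P in list(pts.values())+iso:
    u=(proj("side",P)[0]-[230,130]+.5)*6; cv2.circle(c,tuple(u.astype(int)),3,(0,0,255),-1)
cv2.imwrite("pics/c3.png",c)
E
python3 c.py
```

```text
t 3.37 tcp [0.4841 0.0406 0.1075] board dx,dy [-0.1276 -0.0006] heading 0.0974 F [-0.1 -0.2  0.5] open -0.005 g 0.0
```

View pics/c3.png

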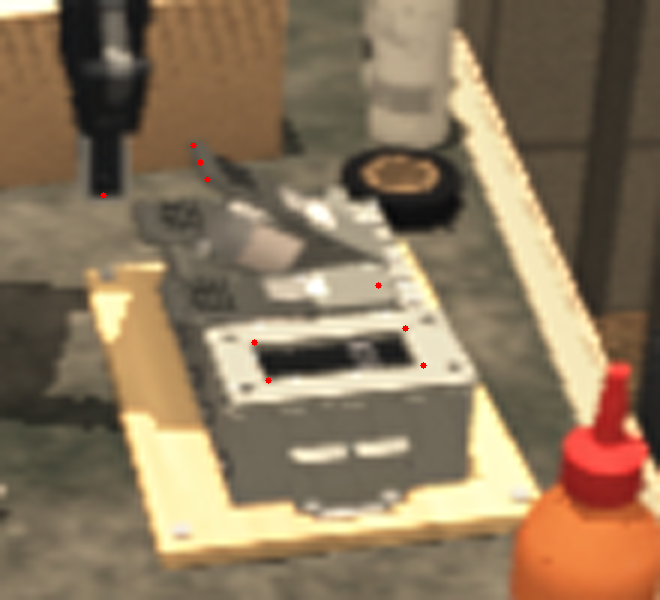

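The predicted lip and slot points sit on the picture, with the lip at (200,162) and the fingertip at (103,195). I'll push the lip open along its arc.

Request:
{"name": "move_arm", "arguments": {
  "series": [
    [[0, 17, 0, 0, 0], [0, 33, 0, 0, 0], [0, 43, 0, -8, 0], [0, 52, 0, -17, 0], [0, 61, 0, -23, 0], [0, 69, 0, -28, 0], [0, 78, 0, -33, 0], [0, 88, 0, -37, 0], [0, 98, 0, -39, 0], [0, 106, 0, -40, 0]]
  ]
}}

```text
time_s: 4.25
eef_pos: [0.5919, 0.0517, 0.1504]
eef_rot: [0.0, 0.999, 0.049, 0.001]
wrist_force: [-1.0, 0.1, -0.4]
opening: -0.003
grasp_force: 1.1
```

Request:
{"name": "move_arm", "arguments": {
  "series": [
    [[0, 5, 0, 0, 0], [0, 9, 0, 0, 0], [0, 13, 0, 0, 0], [0, 16, 0, 0, 0], [0, 18, 0, 0, 0], [0, 20, 0, 0, 0], [0, 21, 0, 0, 0], [0, 22, 0, 0, 0], [0, 23, 0, 0, 0], [0, 23, 0, 0, 0]]
  ]
}}

```text
time_s: 5.08
eef_pos: [0.6064, 0.0537, 0.1484]
eef_rot: [0.001, 0.999, 0.05, -0.009]
wrist_force: [-33.4, -6.3, 24.0]
opening: 0.0
grasp_force: 16.8
```

```bash
cat > c.py <<'E'
from h import *
st()
im,d=camera("side"); Q=cloud("side",d); np.save("side3.npy",Q)
for t in("way_a_carrier","dead_fuse"):
    for o in outline_of(t,"side")[:1]:
        q=Q[o["region"]&(d>0)]; print(t,round(o["conf"],2),np.round(o["bbox"]),np.percentile(q,[3,50,97],0).round(3),bf(np.median(q,0)))
c=cv2.resize(im[130:230,230:340],None,fx=6,fy=6,interpolation=cv2.INTER_CUBIC)
for P in([*wb(-.0095,0),.132],[*wb(.0115,0),.161]):
    u=(proj("side",P)[0]-[230,130]+.5)*6; cv2.circle(c,tuple(u.astype(int)),3,(0,0,255),-1)
cv2.imwrite("pics/c4.png",c)
E
python3 c.py
```

```text
t 5.08 tcp [0.6064 0.0537 0.1484] board dx,dy [-0.0046  0.0002] heading 0.1005 F [-33.4  -6.3  24. ] open 0.0 g 16.8
dead_fuse 0.63 [227. 276.   7.  15.] [[ 0.422 -0.308  0.033]
 [ 0.431 -0.304  0.046]
 [ 0.439 -0.294  0.061]] [-0.21529023 -0.33793146]
```

View pics/c4.png

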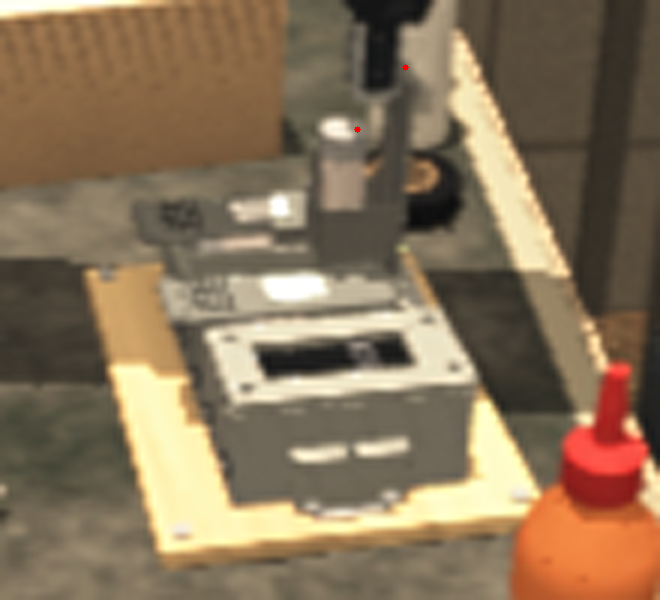

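The carrier is upright against its stop, and the fuse stands in it with its top at (338,128). I'll back off and measure the fuse.

Request:
{"name": "move_arm", "arguments": {
  "series": [
    [[0, -10, 0, 0, 0], [0, -25, 0, -10, 0], [0.3, -25, 0, -40, 0], [0.7, -25, 0, -60, 0], [0.7, -25, 0, -60, 0], [0.7, -25, 0, -60, 0], [0.7, -25, 0, -60, 0], [0.7, -25, 0, -60, 0], [0.7, -25, 0, -60, 0], [0.7, -25, 0, -60, 0]]
  ]
}}

```text
time_s: 6.07
eef_pos: [0.588, 0.0522, 0.2071]
eef_rot: [-0.0, 0.999, 0.05, -0.001]
wrist_force: [-0.4, -0.7, 0.2]
opening: 0.699
grasp_force: 0.0
```

```bash
cat > d.py <<'E'
from h import *
st()
im,d=camera("side"); Q=cloud("side",d); cv2.imwrite("pics/side4.png",im)
b=bf(Q); 
def show(nm,m):
    q=b[m]; print(nm,m.sum(),"dx",np.percentile(q[:,0],[2,50,98]).round(4),"dy",np.percentile(q[:,1],[2,50,98]).round(4),"z",Q[m][:,2].min().round(3),Q[m][:,2].max().round(3))
near=(abs(b[...,1])<.025)&(d>0)
for z in(.102,.108,.114,.120,.126,.131): show(f"z{z}",near&(abs(Q[...,2]-z)<.004)&(b[...,0]<.006)&(b[...,0]>-.04))
show("lip",near&(Q[...,2]>.14)&(Q[...,2]<.17)&(b[...,0]>-.02)&(b[...,0]<.05))
to(*wb(-.0095,0),.100)
E
python3 d.py
```

```text
t 6.07 tcp [0.588  0.0522 0.2071] board dx,dy [-0.0231  0.0005] heading 0.0997 F [-0.4 -0.7  0.2] open 0.699 g 0.0
z0.102 31 dx [-0.0279 -0.0146  0.0056] dy [-0.0157 -0.0047  0.0064] z 0.098 0.106
z0.108 30 dx [-0.0278 -0.0173  0.0054] dy [-0.0115 -0.0051  0.0043] z 0.105 0.112
z0.114 29 dx [-0.0278 -0.014   0.0048] dy [-0.01   -0.0052  0.0056] z 0.11 0.118
z0.12 29 dx [-0.0274 -0.0168  0.0043] dy [-0.0096 -0.0049  0.0073] z 0.117 0.123
z0.126 27 dx [-0.0303 -0.0171  0.0043] dy [-0.0104 -0.0051  0.0069] z 0.122 0.129
z0.131 35 dx [-0.0238 -0.0149  0.0053] dy [-0.0094 -0.0022  0.0092] z 0.127 0.135
lip 49 dx [0.0068 0.0081 0.0133] dy [-0.0163 -0.0056  0.0175] z 0.14 0.161
to (np.float64(0.6015474604298587), np.float64(0.05305158254185513), 0.1) tool mm [ 13.6   0.6 107.3]
```

Request:
{"name": "move_arm", "arguments": {
  "series": [
    [[0.7, 10, 0, 30, 0], [0.7, 10, 0, 60, 0], [0.7, 10, 0, 85, 0], [0.7, 10, 0, 105, 0], [0.7, 10, 0, 105, 0], [0.1, 10, 0, 105, 0], [0.1, 10, 0, 105, 0], [0.1, 10, 0, 105, 0], [0.1, 10, 0, 105, 0], [0.1, 10, 0, 105, 0]]
  ]
}}

```text
time_s: 6.95
eef_pos: [0.5999, 0.053, 0.1055]
eef_rot: [0.0, 0.999, 0.05, 0.002]
wrist_force: [-0.8, 0.3, 6.0]
opening: 0.231
grasp_force: 58.7
```

Request:
{"name": "move_arm", "arguments": {
  "series": [
    [[0.1, 0, 0, 0, 0], [0.1, 0, 0, -5, 0], [0.1, 0, 0, -15, 0], [0.1, 0, 0, -35, 0], [0.1, 0, 0, -60, 0], [0.1, 0, 0, -90, 0], [0.1, 0, 0, -110, 0], [0.1, 0, 0, -120, 0], [0.1, 0, 0, -120, 0], [0.1, 0, 0, -120, 0]]
  ]
}}

```text
time_s: 7.78
eef_pos: [0.5981, 0.0532, 0.2229]
eef_rot: [0.0, 0.999, 0.05, -0.0]
wrist_force: [0.1, -0.2, -1.4]
opening: 0.233
grasp_force: 59.2
```

```bash
cat > d2.py <<'E'
from h import *
st()
im,d=camera("side"); Q=cloud("side",d)
P0=np.load("side0.npy");m=(P0[...,2]>.098)&(P0[...,2]<.11)&(P0[...,1]>.22)&(P0[...,1]<.5)&(P0[...,0]>.3)&(P0[...,0]<.62)
r=cv2.minAreaRect((P0[m][:,:2]*1000).astype(np.float32)); print(r)
s,p,R_=pose()
m=(np.hypot(Q[...,0]-p[0],Q[...,1]-p[1])<.03)&(Q[...,2]>p[2]-.05)&(Q[...,2]<p[2]+.03)&(d>0); print("held z",np.histogram(Q[m][:,2]-p[2],bins=8))
to(.478,.335,.24)
E
python3 d2.py
```

```text
t 7.78 tcp [0.5981 0.0532 0.2229] board dx,dy [-0.0129  0.0005] heading 0.0998 F [ 0.1 -0.2 -1.4] open 0.233 g 59.2
((482.4263916015625, 341.5336608886719), (205.3572235107422, 177.48497009277344), 9.209322929382324)
held z (array([20, 24, 21, 19, 23, 38, 34, 43]), array([-0.03039635, -0.02286154, -0.01532674, -0.00779194, -0.00025714,
        0.00727767,  0.01481247,  0.02234727,  0.02988207]))
to (0.478, 0.335, 0.24) tool mm [ -90.9 -292.3  -17.9]
```

Request:
{"name": "move_arm", "arguments": {
  "series": [
    [[0.1, -10, -34, 0, 0], [0.1, -20, -68, 0, 0], [0.1, -31, -105, 0, 0], [0.1, -42, -143, 0, 0], [0.1, -53, -181, 0, 0], [0.1, -63, -219, 0, 0], [0.1, -74, -255, 0, 0], [0.1, -82, -285, 10, 0], [0.1, -86, -297, 40, 0], [0.1, -86, -297, 70, 0]]
  ]
}}

```text
time_s: 8.67
eef_pos: [0.4813, 0.3432, 0.1518]
eef_rot: [-0.001, 0.999, 0.052, 0.0]
wrist_force: [-0.4, -0.4, -0.9]
opening: 0.24
grasp_force: 59.2
```

Request:
{"name": "move_arm", "arguments": {
  "series": [
    [[0.1, 0, 0, 25, 0], [0.1, 0, 0, 50, 0], [0.1, 0, 0, 50, 0], [0.6, 0, 0, 50, 0], [0.6, 0, 0, 50, 0], [0.6, 0, 0, 50, 0], [0.6, 0, 0, 40, 0], [0.6, 0, 0, 0, 0], [0.6, 0, 0, -40, 0], [0.6, 0, 0, -70, 0]]
  ]
}}

```text
time_s: 9.5
eef_pos: [0.4844, 0.3406, 0.2288]
eef_rot: [-0.001, 0.999, 0.05, 0.002]
wrist_force: [1.1, 0.2, 1.4]
opening: 0.6
grasp_force: 0.0
```

```bash
cat > d3.py <<'E'
from h import *
st()
for n in("top","side"):
    im,d=camera(n); Q=cloud(n,d); cv2.imwrite(f"pics/{n}5.png",im)
    for o in outline_of("dead_fuse",n)[:3]:
        q=Q[o["region"]&(d>0)]
        if len(q):print(n,round(o["conf"],2),np.round(o["bbox"]),np.median(q,0).round(3))
to(.5175,-.3125,.2)
E
python3 d3.py
```

```text
t 9.5 tcp [0.4844 0.3406 0.2288] board dx,dy [-0.0974  0.2978] heading 0.0997 F [1.1 0.2 1.4] open 0.6 g 0.0
side 0.56 [283. 159.  38.  38.] [0.607 0.048 0.089]
to (0.5175, -0.3125, 0.2) tool mm [-32.2 653.2  25.3]
```

Request:
{"name": "move_arm", "arguments": {
  "series": [
    [[0.7, -2, 40, 0, 0], [0.7, -4, 80, 0, 0], [0.7, -6, 120, 0, 0], [0.7, -8, 160, 0, 0], [0.7, -10, 200, 0, 0], [0.7, -12, 240, 0, 0], [0.7, -14, 280, 0, 0], [0.7, -16, 320, 0, 0], [0.7, -18, 360, 0, 0], [0.7, -20, 400, 0, 0]]
  ]
}}

```text
time_s: 10.53
eef_pos: [0.5021, -0.0616, 0.2225]
eef_rot: [-0.0, 0.999, 0.05, -0.001]
wrist_force: [0.4, 0.2, 0.2]
opening: 0.701
grasp_force: 0.0
```

Request:
{"name": "move_arm", "arguments": {
  "series": [
    [[0.7, -2, 40, 0, 0], [0.7, -4, 80, 0, 0], [0.7, -6, 120, 10, 0], [0.7, -8, 160, 20, 0], [0.7, -10, 200, 30, 0], [0.7, -11, 235, 50, 0], [0.7, -12, 253, 80, 0], [0.7, -12, 253, 110, 0], [0.7, -12, 253, 110, 0], [0.7, -12, 253, 110, 0]]
  ]
}}

```text
time_s: 11.37
eef_pos: [0.5145, -0.3112, 0.1108]
eef_rot: [-0.002, 0.999, 0.05, -0.002]
wrist_force: [0.4, 0.2, 1.2]
opening: 0.703
grasp_force: 0.0
```

```bash
cat > d4.py <<'E'
from h import *
st()
im,d=camera("side"); Q=cloud("side",d); cv2.imwrite("pics/side6.png",im)
m=(d>0)&(Q[...,2]>.055)&(Q[...,2]<.069)&(Q[...,0]>.495)&(Q[...,0]<.54)&(Q[...,1]>-.35)&(Q[...,1]<-.28)
print(m.sum(),Q[m].min(0),Q[m].max(0))
im2,d2=camera("top"); cv2.imwrite("pics/top6.png",im2)
for o in outline_of("dead_fuse","top")[:3]:
    q=cloud("top",d2)[o["region"]&(d2>0)]
    if len(q):print(round(o["conf"],2),np.round(o["bbox"]),np.median(q,0).round(3))
c=cv2.resize(im2[170:280,100:215],None,fx=5,fy=5,interpolation=cv2.INTER_CUBIC); cv2.imwrite("pics/c5.png",c)
to(.5175,-.3125,.038)
E
python3 d4.py
```

```text
t 11.37 tcp [ 0.5145 -0.3112  0.1108] board dx,dy [-0.1325 -0.3538] heading 0.0992 F [0.4 0.2 1.2] open 0.703 g 0.0
122 [ 0.50761461 -0.32368979  0.05516706] [ 0.52764706 -0.30261241  0.06896114]
to (0.5175, -0.3125, 0.038) tool mm [-0.2 -0.5 77.5]
```

View pics/c5.png

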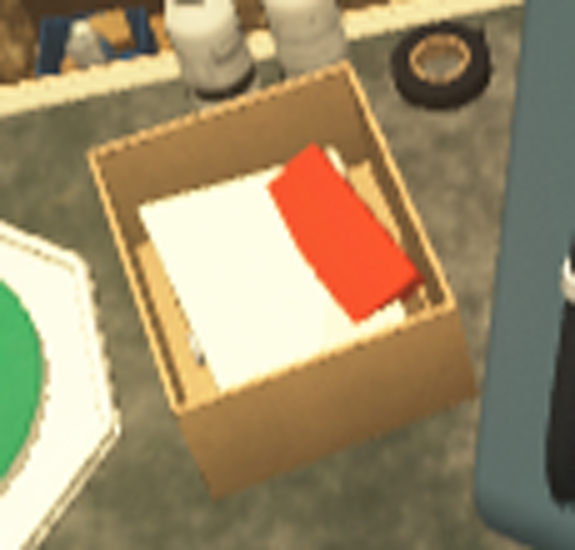

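The top picture shows the carton holding paper and a red item. There's a small steel-coloured cap at (198,350), near the side wall, which fits the dead fuse. Next I'll grasp the spare.

Request:
{"name": "move_arm", "arguments": {
  "series": [
    [[0.7, 0, 0, 30, 0], [0.7, 0, 0, 55, 0], [0.7, 0, 0, 72, 0], [0.7, 0, 0, 72, 0], [0.7, 0, 0, 72, 0], [0.1, 0, 0, 72, 0], [0.1, 0, 0, 72, 0], [0.1, 0, 0, 72, 0], [0.1, 0, 0, 72, 0], [0.1, 0, 0, 72, 0]]
  ]
}}

```text
time_s: 12.35
eef_pos: [0.5176, -0.3137, 0.0434]
eef_rot: [0.001, 0.999, 0.05, 0.001]
wrist_force: [-0.1, 1.6, 6.7]
opening: 0.233
grasp_force: 58.5
```

Request:
{"name": "move_arm", "arguments": {
  "series": [
    [[0.1, 0, 0, 0, 0], [0.1, 0, 0, -8, 0], [0.1, 0, 0, -25, 0], [0.1, 0, 0, -50, 0], [0.1, 0, 0, -85, 0], [0.1, 0, 0, -120, 0], [0.1, 0, 0, -150, 0], [0.1, 0, 0, -175, 0], [0.1, 0, 0, -185, 0], [0.1, 0, 0, -185, 0]]
  ]
}}

```text
time_s: 13.18
eef_pos: [0.5177, -0.314, 0.23]
eef_rot: [0.002, 0.999, 0.05, 0.002]
wrist_force: [0.0, 0.5, -0.9]
opening: 0.232
grasp_force: 59.4
```

```bash
cat > d5.py <<'E'
from h import *
st()
im,d=camera("side"); Q=cloud("side",d); s,p,r=pose()
L=(Q-p)@r
m=(d>0)&(np.hypot(L[...,0],L[...,1])<.02)&(L[...,2]>.003)&(L[...,2]<.045); q=L[m]
print("held",m.sum(),"x",np.percentile(q[:,0],[2,50,98]).round(4),"y",np.percentile(q[:,1],[2,98]).round(4),"z max",np.percentile(q[:,2],[90,98,100]).round(4))
for a in(.004,.010,.016,.022): 
    k=q[abs(q[:,2]-a-.003)<.003]; print(a,k[:,0].min().round(4),k[:,0].max().round(4))
to(*wb(-.0115,0),.25)
E
python3 d5.py
```

```text
t 13.18 tcp [ 0.5177 -0.314   0.23  ] board dx,dy [-0.1295 -0.3568] heading 0.0998 F [ 0.   0.5 -0.9] open 0.232 g 59.4
held 167 x [-0.0093 -0.0008  0.0113] y [0.0005 0.0112] z max [0.0273 0.0298 0.0306]
0.004 -0.0094 0.0107
0.01 -0.0094 0.0115
0.016 -0.0092 0.0112
0.022 -0.0093 0.0116
to (np.float64(0.5995574520993027), np.float64(0.05285191570856147), 0.25) tool mm [ 118.8 -355.9  -23.2]
```

Request:
{"name": "move_arm", "arguments": {
  "series": [
    [[0.1, 0, -38, 0, 0], [0.1, 0, -77, 0, 0], [0.1, 10, -116, 0, 0], [0.1, 24, -154, 0, 0], [0.1, 40, -190, 0, 0], [0.1, 57, -226, 0, 0], [0.1, 74, -262, 0, 0], [0.1, 90, -296, 0, 0], [0.1, 106, -328, 0, 0], [0.1, 117, -356, 0, 0]]
  ]
}}

```text
time_s: 14.07
eef_pos: [0.5965, 0.0557, 0.2231]
eef_rot: [-0.001, 0.999, 0.05, -0.002]
wrist_force: [-0.4, 0.4, 0.2]
opening: 0.233
grasp_force: 59.4
```

Request:
{"name": "move_arm", "arguments": {
  "series": [
    [[0.1, 0, 0, 0, 0], [0.1, 0, 0, 20, 0], [0.1, 0, 0, 40, 0], [0.1, 0, 0, 55, 0], [0.1, 0, 0, 55, 0], [0.1, 0, 0, 55, 0], [0.1, 0, 0, 55, 0], [0.1, 0, 0, 55, 0], [0.1, 0, 0, 55, 0], [0.1, 0, 0, 55, 0]]
  ]
}}

```text
time_s: 14.9
eef_pos: [0.598, 0.0529, 0.1723]
eef_rot: [0.0, 0.999, 0.05, 0.001]
wrist_force: [-0.0, 0.1, -1.2]
opening: 0.239
grasp_force: 59.4
```

```bash
cat > d6.py <<'E'
from h import *
st()
im,d=camera("side"); Q=cloud("side",d); b=bf(Q)
def show(nm,lo,hi,x0=-.05,x1=.006):
    m=(d>0)&(abs(b[...,1])<.022)&(Q[...,2]>lo)&(Q[...,2]<hi)&(b[...,0]>x0)&(b[...,0]<x1); q=b[m]
    if len(q): print(nm,len(q),"dx",np.percentile(q[:,0],[2,50,98]).round(4),"dy",np.percentile(q[:,1],[2,50,98]).round(4))
show("fuse",.146,.17); show("pocket walls",.085,.097,-.06,.02); show("tongue",.1,.127,-.06,.02); show("lip",.13,.16,.0,.05)
to(*wb(-.0125,0),.107)
cv2.imwrite("pics/c6.png",cv2.resize(im[130:200,260:330],None,fx=8,fy=8,interpolation=cv2.INTER_CUBIC))
E
python3 d6.py
```

```text
t 14.9 tcp [0.598  0.0529 0.1723] board dx,dy [-0.0131  0.0002] heading 0.0996 F [-0.   0.1 -1.2] open 0.239 g 59.4
fuse 75 dx [-0.0229 -0.0127  0.0058] dy [-0.0121 -0.0067  0.0097]
pocket walls 103 dx [-0.0289 -0.0094  0.0108] dy [-0.0167 -0.0119  0.0175]
tongue 55 dx [-0.0308  0.0055  0.0107] dy [-0.0161 -0.0036  0.0028]
lip 51 dx [0.0032 0.0061 0.0122] dy [-0.0161 -0.0047  0.0106]
to (np.float64(0.5985624479340247), np.float64(0.05275208229191465), 0.107) tool mm [ 0.6  0.2 65.2]
```

View pics/c6.png

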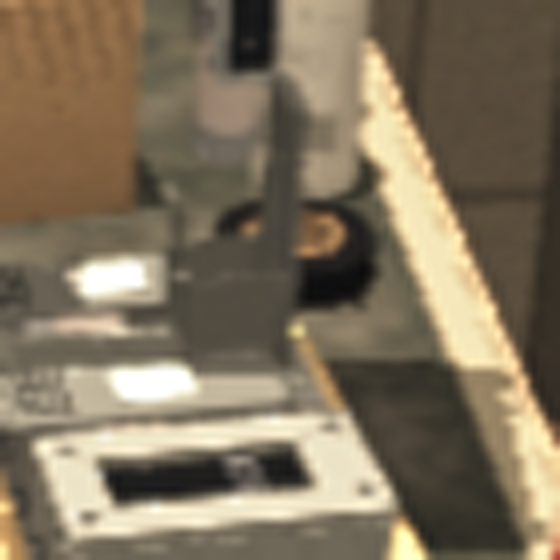

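The empty pocket shows at (235,300) with the fuse hanging just above it at (230,130), and their measured spans agree. I'll lower it.

Request:
{"name": "move_arm", "arguments": {
  "series": [
    [[0.1, 0, 0, 12, 0], [0.1, 0, 0, 24, 0], [0.1, 0, 0, 34, 0], [0.1, 0, 0, 42, 0], [0.1, 0, 0, 48, 0], [0.1, 0, 0, 53, 0], [0.1, 0, 0, 57, 0], [0.1, 0, 0, 60, 0], [0.1, 0, 0, 62, 0], [0.1, 0, 0, 62, 0]]
  ]
}}

```text
time_s: 15.78
eef_pos: [0.5973, 0.0531, 0.109]
eef_rot: [-0.0, 0.999, 0.05, -0.0]
wrist_force: [-0.8, 0.5, -1.3]
opening: 0.236
grasp_force: 59.5
```

```bash
python3 -c "
from h import *
st()"
```

```text
t 15.78 tcp [0.5973 0.0531 0.109 ] board dx,dy [-0.0137  0.0004] heading 0.0998 F [-0.8  0.5 -1.3] open 0.236 g 59.5
```

Request:
{"name": "move_arm", "arguments": {
  "series": [
    [[0.1, 0, 0, 1, 0], [0.1, 0, 0, 2, 0], [0.1, 0, 0, 2.5, 0], [0.1, 0, 0, 2.5, 0], [0.6, 0, 0, 2, 0], [0.6, 0, 0, 1, 0], [0.6, 0, 0, 0, 0], [0.6, 0, 0, 0, 0], [0.6, 0, 0, -20, 0], [0.6, 0, 0, -50, 0]]
  ]
}}

```text
time_s: 16.62
eef_pos: [0.5947, 0.0533, 0.1563]
eef_rot: [-0.001, 0.999, 0.05, -0.004]
wrist_force: [1.3, -1.3, -0.8]
opening: 0.601
grasp_force: 0.0
```

Request:
{"name": "move_arm", "arguments": {
  "series": [
    [[0.6, 0, 0, -30, 0], [0.3, 0, 0, -60, 0], [0, 15, 0, -70, 0], [0, 40, 0, -70, 0], [0, 62, 0, -70, 0], [0, 62, 0, -70, 0], [0, 62, 0, -40, 0], [0, 62, 0, -10, 0], [0, 62, 0, 15, 0], [0, 62, 0, 15, 0]]
  ]
}}

```text
time_s: 17.45
eef_pos: [0.6543, 0.0595, 0.1374]
eef_rot: [-0.001, 0.999, 0.05, -0.006]
wrist_force: [-2.0, 0.0, -1.2]
opening: -0.002
grasp_force: 0.0
```

```bash
cat > d7.py <<'E'
from h import *
st()
im,d=camera("side"); Q=cloud("side",d); b=bf(Q)
def show(nm,lo,hi,x0=-.05,x1=.003):
    m=(d>0)&(abs(b[...,1])<.022)&(Q[...,2]>lo)&(Q[...,2]<hi)&(b[...,0]>x0)&(b[...,0]<x1); q=b[m]
    if len(q): print(nm,len(q),"dx",np.percentile(q[:,0],[2,50,98]).round(4),"dy",np.percentile(q[:,1],[2,50,98]).round(4),"zmax",np.percentile(Q[m][:,2],[95,100]).round(4))
show("fuse",.1,.15); show("lip",.14,.17,.0,.02)
to(*wb(.045,0),.14)
cv2.imwrite("pics/c7.png",cv2.resize(im[130:200,260:330],None,fx=8,fy=8,interpolation=cv2.INTER_CUBIC))
E
python3 d7.py
```

```text
t 17.45 tcp [0.6543 0.0595 0.1374] board dx,dy [0.0437 0.0012] heading 0.0997 F [-2.   0.  -1.2] open -0.002 g 0.0
fuse 117 dx [-0.03   -0.0156  0.0027] dy [-0.0109 -0.0042  0.008 ] zmax [0.132  0.1328]
lip 44 dx [0.0051 0.0065 0.0118] dy [-0.0162 -0.0051  0.0136] zmax [0.1608 0.1616]
to (np.float64(0.6557751874375112), np.float64(0.058492503749107264), 0.14) tool mm [-0.4  0.9  0.7]
```

View pics/c7.png

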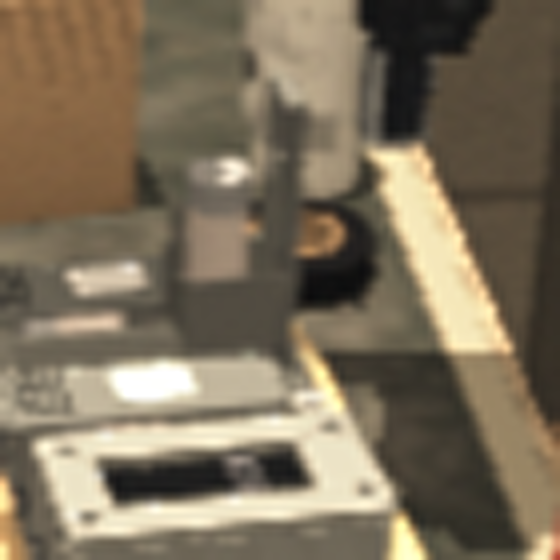

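The fuse stands in the pocket with its top at (220,170), measured at 132 mm as required, and the finger is behind the cover. Now I'll shut it along the arc.

Request:
{"name": "move_arm", "arguments": {
  "series": [
    [[0, -10, 0, 0, 0], [0, -19, 0, -2, 0], [0, -31, 0, -4, 0], [0, -43, 0, -4, 0], [0, -55, 0, -3, 0], [0, -67, 0, 0, 0], [0, -79, 0, 6, 0], [0, -89, 0, 14, 0], [0, -98, 0, 23, 0], [0, -105, 0, 33, 0]]
  ]
}}

```text
time_s: 18.33
eef_pos: [0.5558, 0.0485, 0.1142]
eef_rot: [0.001, 0.999, 0.05, 0.003]
wrist_force: [0.7, 0.8, 4.0]
opening: -0.002
grasp_force: 1.3
```

```bash
python3 -c "
from h import *
st(); to(*wb(-.074,0),.072)"
```

```text
t 18.33 tcp [0.5558 0.0485 0.1142] board dx,dy [-0.0555  0.    ] heading 0.0999 F [0.7 0.8 4. ] open -0.002 g 1.3
to (np.float64(0.5373696917694261), np.float64(0.046612327168134716), 0.072) tool mm [-18.8  -0.   42.1]
```

Request:
{"name": "move_arm", "arguments": {
  "series": [
    [[0, -4, 0, 6, 0], [0, -8, 0, 13, 0], [0, -11, 0, 19, 0], [0, -13, 0, 24, 0], [0, -14, 0, 28, 0], [0, -14, 0, 31, 0], [0, -14, 0, 32, 0], [0, -14, 0, 33, 0], [0, -14, 0, 34, 0], [0, -14, 0, 34, 0]]
  ]
}}

```text
time_s: 19.17
eef_pos: [0.5409, 0.0475, 0.0772]
eef_rot: [-0.0, 0.999, 0.05, 0.0]
wrist_force: [0.0, 0.5, 1.4]
opening: -0.0
grasp_force: 0.2
```

```bash
python3 -c "
from h import *
st()"
```

```text
t 19.17 tcp [0.5409 0.0475 0.0772] board dx,dy [-0.0704  0.0005] heading 0.0998 F [0.  0.5 1.4] open -0.0 g 0.2
```

Request:
{"name": "move_arm", "arguments": {
  "series": [
    [[0, -3, 0, 1, 0], [0, -6, 0, 2, 0], [0, -8, 0, 3, 0], [0, -8, 0, 4, 0], [0, -8, 0, 5, 0], [0, -8, 0, 6, 0], [0, -8, 0, 7, 0], [0, -8, 0, 7, 0], [0, -8, 0, 7, 0], [0, -8, 0, 7, 0]]
  ]
}}

```text
time_s: 20.0
eef_pos: [0.5323, 0.0465, 0.0716]
eef_rot: [0.0, 0.999, 0.05, -0.001]
wrist_force: [-7.9, -0.5, 17.1]
opening: 0.0
grasp_force: 8.2
```

```bash
python3 -c "
from h import *
st()"
```

```text
t 20.0 tcp [0.5323 0.0465 0.0716] board dx,dy [-0.0791  0.0004] heading 0.1002 F [-7.9 -0.5 17.1] open 0.0 g 8.2
```

Request:
{"name": "move_arm", "arguments": {
  "series": [
    [[0, 0, 0, -15, 0], [0, 0, 0, -40, 0], [0, 5, 20, -60, 0.12], [0, 10, 45, -60, 0.24], [0, 15, 65, -60, 0.36], [0, 20, 85, -60, 0.48], [0, 20, 85, -60, 0.6], [0, 20, 85, -60, 0.72], [0, 20, 85, -60, 0.84], [0, 20, 85, -60, 0.96]]
  ]
}}

```text
time_s: 20.83
eef_pos: [0.5607, -0.0361, 0.1297]
eef_rot: [0.0, 0.908, -0.42, -0.001]
wrist_force: [-0.5, -0.2, -0.3]
opening: 0.002
grasp_force: 0.0
```

Request:
{"name": "move_arm", "arguments": {
  "series": [
    [[0, 0, 0, -10, 0.12], [0, 0, 0, -20, 0.24], [0, 0, 0, -40, 0.36], [0, 0, 0, -60, 0.48], [0, 0, 0, -60, 0.6], [0, 0, 0, -60, 0.61], [0, 0, 0, -60, 0.61], [0, 0, 0, -60, 0.61], [0, 0, 0, -60, 0.61], [0, 0, 0, -60, 0.61]]
  ]
}}

```text
time_s: 21.67
eef_pos: [0.5606, -0.0359, 0.1894]
eef_rot: [0.0, 0.742, -0.67, -0.001]
wrist_force: [-0.4, -0.2, 0.0]
opening: -0.002
grasp_force: 0.0
```

```bash
cat > e.py <<'E'
from h import *
st()
im,d=camera("side"); Q=cloud("side",d); b=bf(Q); np.save("side8.npy",Q); cv2.imwrite("pics/side8.png",im)
m=(d>0)&(abs(b[...,1])<.016)&(b[...,0]>-.11)&(b[...,0]<.02)&(Q[...,2]>.04)
for x in np.arange(-.105,.015,.015):
    k=m&(abs(b[...,0]-x)<.0075)
    if k.any(): print(round(x,3),k.sum(),"z med",np.median(Q[k][:,2]).round(4),"max",Q[k][:,2].max().round(4))
g=cv2.cvtColor(im,cv2.COLOR_BGR2GRAY)
k=(d>0)&(abs(b[...,0]+.036)<.06)&(abs(b[...,1]+.085)<.035)&(Q[...,2]>.055)&(g<75)
print("dark",k.sum(),"dx",np.percentile(b[k][:,0],[2,50,98]).round(4),"dy",np.percentile(b[k][:,1],[2,50,98]).round(4))
k=(d>0)&(abs(Q[...,2]-.068)<.005)&(b[...,1]<-.045)&(b[...,1]>-.13)&(b[...,0]>-.12)&(b[...,0]<.04)&(g>=120)
print("housing top",k.sum(),"dx",np.percentile(b[k][:,0],[1,99]).round(4),"dy",np.percentile(b[k][:,1],[1,99]).round(4))
for o in outline_of("slide_rib","side")[:2]:
    q=b[o["region"]&(d>0)]; print("rib",round(o["conf"],2),np.round(o["bbox"]),np.percentile(q,[3,50,97],0).round(4))
c=cv2.resize(im[150:215,245:320],None,fx=8,fy=8,interpolation=cv2.INTER_CUBIC)
for a in(-.034,.006,.015,.034):
  for e in(-.015,.015):
    u=(proj("side",[*wb(-.036+a,-.0855+e),.068])[0]-[245,150]+.5)*8; cv2.circle(c,tuple(u.astype(int)),2,(0,0,255),-1)
cv2.imwrite("pics/c8.png",c)
E
python3 e.py
```

```text
t 21.67 tcp [ 0.5606 -0.0359  0.1894] board dx,dy [-0.0591 -0.0844] heading -1.4687 F [-0.4 -0.2  0. ] open -0.002 g 0.0
-0.105 15 z med 0.0736 max 0.0757
-0.09 36 z med 0.0719 max 0.0744
-0.075 33 z med 0.072 max 0.0741
-0.06 35 z med 0.0719 max 0.0747
-0.045 30 z med 0.072 max 0.074
-0.03 34 z med 0.0716 max 0.0739
-0.015 33 z med 0.0715 max 0.0735
0.0 22 z med 0.0713 max 0.073
dark 3183 dx [-0.0942 -0.064  -0.0063] dy [-0.1197 -0.1016 -0.074 ]
housing top 378 dx [-0.0929  0.0175] dy [-0.1159 -0.0456]
rib 0.67 [277. 171.  42.   7.] [[-0.0996 -0.0155]
 [-0.0472 -0.0017]
 [ 0.0128  0.0159]]
```

View pics/c8.png

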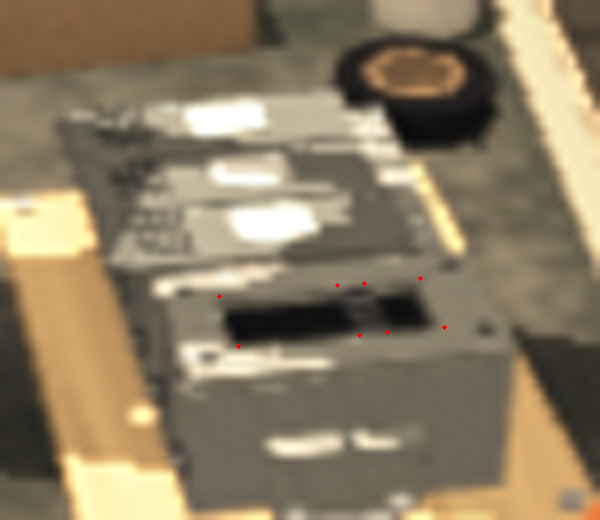

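The way_a carrier is level and shut, with its outer face at 72 mm all along. The recess shows at (225-437, 292-342) with the slide at about (365,312), so the slot is about 1.5 mm more toward -y than predicted. Next I'll position the finger over the free part.

Request:
{"name": "move_arm", "arguments": {
  "series": [
    [[0, 2.5, -8, 30, 0], [0, 2.5, -8, 60, 0], [0, 2.5, -8, 90, 0], [0, 2.5, -8, 105, 0], [0, 2.5, -8, 112, 0], [0, 2.5, -8, 112, 0], [0, 2.5, -8, 112, 0], [0, 2.5, -8, 112, 0], [0, 2.5, -8, 112, 0], [0, 2.5, -8, 112, 0]]
  ]
}}

```text
time_s: 22.6
eef_pos: [0.5703, -0.0379, 0.0797]
eef_rot: [-0.001, 0.742, -0.671, 0.001]
wrist_force: [-0.1, 0.4, -0.3]
opening: -0.0
grasp_force: 0.0
```

```bash
cat > e2.py <<'E'
from h import *
st(); to(*wb(-.0505,-.087),.0642)
im,d=camera("side")
c=cv2.resize(im[150:215,245:320],None,fx=8,fy=8,interpolation=cv2.INTER_CUBIC)
cv2.imwrite("pics/c9.png",c)
E
python3 e2.py
```

```text
t 22.6 tcp [ 0.5703 -0.0379  0.0797] board dx,dy [-0.0497 -0.0874] heading -1.4701 F [-0.1  0.4 -0.3] open -0.0 g 0.0
to (np.float64(0.5694377969017337), np.float64(-0.03760694991985306), 0.0642) tool mm [-0.4  0.9 15.5]
```

View pics/c9.png

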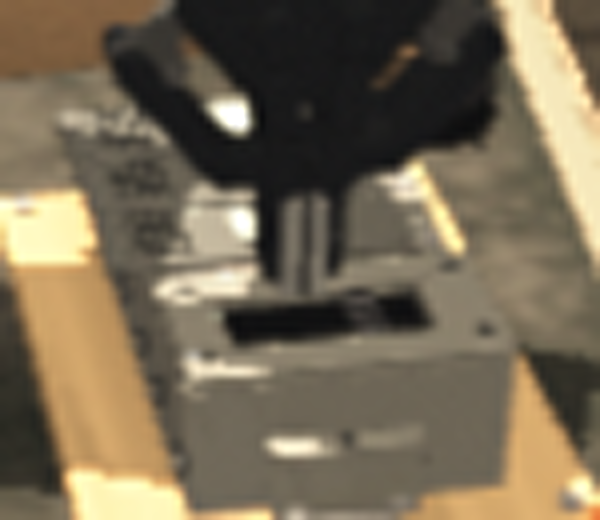

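The finger, columns 262-345, hangs just above the free part of the recess (225-345). I'll shift it 2 mm toward the robot and lower it.

Request:
{"name": "move_arm", "arguments": {
  "series": [
    [[0, 0, 2, 0, 0], [0, 0, 2, 4, 0], [0, 0, 2, 8, 0], [0, 0, 2, 11, 0], [0, 0, 2, 13, 0], [0, 0, 2, 14, 0], [0, 0, 2, 15, 0], [0, 0, 2, 15, 0], [0, 0, 2, 15, 0], [0, 0, 2, 15, 0]]
  ]
}}

```text
time_s: 23.48
eef_pos: [0.5674, -0.0379, 0.0634]
eef_rot: [-0.0, 0.742, -0.671, 0.0]
wrist_force: [-0.2, 1.2, -0.3]
opening: 0.0
grasp_force: 0.0
```

Request:
{"name": "move_arm", "arguments": {
  "series": [
    [[0, 0, -4, -0.7, 0], [0, 0, -8, -0.7, 0], [0, 0, -11, -0.7, 0], [0, 0, -14, -0.7, 0], [0, 0, -17, -0.7, 0], [0, 0, -20, -0.7, 0], [0, 0, -22, -0.7, 0], [0, 0, -24, -0.7, 0], [0, 0, -25, -0.7, 0], [0, 0, -25, -0.7, 0]]
  ]
}}

```text
time_s: 24.32
eef_pos: [0.5923, -0.0353, 0.0639]
eef_rot: [-0.0, 0.742, -0.671, -0.0]
wrist_force: [-0.3, 0.5, 0.2]
opening: 0.0
grasp_force: 0.2
```

```bash
python3 -c "
from h import *
st()"
```

```text
t 24.32 tcp [ 0.5923 -0.0353  0.0639] board dx,dy [-0.0275 -0.087 ] heading -1.4701 F [-0.3  0.5  0.2] open 0.0 g 0.2
```

Request:
{"name": "move_arm", "arguments": {
  "series": [
    [[0, 0, -1, 0, 0], [0, 0, -2, 0, 0], [0, 0, -3, 0, 0], [0, 0, -4, 0, 0], [0, 0, -5, 0, 0], [0, 0, -5, 0, 0], [0, 0, -5, 0, 0], [0, 0, -5, 0, 0], [0, 0, -5, 0, 0], [0, 0, -5, 0, 0]]
  ]
}}

```text
time_s: 25.15
eef_pos: [0.5973, -0.0349, 0.0641]
eef_rot: [-0.0, 0.742, -0.671, 0.0]
wrist_force: [-0.9, -0.2, -0.8]
opening: -0.002
grasp_force: 0.3
```

Request:
{"name": "move_arm", "arguments": {
  "series": [
    [[0, 0, -1, 0, 0], [0, 0, -2, 0, 0], [0, 0, -3, 0, 0], [0, 0, -4, 0, 0], [0, 0, -5, 0, 0], [0, 0, -5, 0, 0], [0, 0, -5, 0, 0], [0, 0, -5, 0, 0], [0, 0, -5, 0, 0], [0, 0, -5, 0, 0]]
  ]
}}

```text
time_s: 25.98
eef_pos: [0.599, -0.0347, 0.0638]
eef_rot: [0.003, 0.742, -0.67, -0.003]
wrist_force: [-13.3, -1.8, 10.9]
opening: -0.003
grasp_force: 7.2
```

```bash
python3 -c "
from h import *
st()
s=ctrl.get_obs();print(s['joint_efforts'],s['torque'])"
```

```text
t 25.98 tcp [ 0.599  -0.0347  0.0638] board dx,dy [-0.0208 -0.087 ] heading -1.4698 F [-13.3  -1.8  10.9] open -0.003 g 7.2
[ 1.78835638e+00 -4.84978044e+01 -3.37282634e+01  1.54641565e+00
 -4.09432098e+00  7.33503577e-03] [-0.38448912  2.35674433 -0.02525143]
```

Stop reached at 13 N. I'll back off 1.5 mm, lift clear, and check.

Request:
{"name": "move_arm", "arguments": {
  "series": [
    [[0, 0, 3, 0, 0], [0, 0, 6, 0, 0], [0, 0, 8, -5, 0], [0, 0, 8, -25, 0], [0, 0, 8, -60, 0], [0, 0, 8, -95, 0], [0, 0, 8, -130, 0], [0, -20, 48, -150, 0], [0, -40, 88, -150, 0], [0, -60, 128, -150, 0]]
  ]
}}

```text
time_s: 26.82
eef_pos: [0.4813, 0.0079, 0.2162]
eef_rot: [-0.001, 0.742, -0.671, 0.002]
wrist_force: [0.9, 0.7, 0.9]
opening: -0.004
grasp_force: 0.0
```

```bash
cat > f.py <<'E'
from h import *
st()
im,d=camera("side"); Q=cloud("side",d); b=bf(Q); cv2.imwrite("pics/side10.png",im)
for y0 in(-.037,0,.037):
    m=(d>0)&(abs(b[...,1]-y0)<.012)&(b[...,0]>-.095)&(b[...,0]<-.07)&(Q[...,2]>.04); print(y0,m.sum(),np.median(Q[m][:,2]).round(4))
for t in("glue_bottle","spare_fuse","bottle_fuse_1","dead_fuse"):
    for o in outline_of(t,"side")[:2]:
        q=Q[o["region"]&(d>0)]; print(t,round(o["conf"],2),np.median(q,0).round(3),np.percentile(q[:,2],98).round(3))
im2,d2=camera("top")
a=cv2.resize(im[150:215,245:320],(525,455),interpolation=cv2.INTER_CUBIC)
e=cv2.resize(im2[150:280,100:380],(525,140*0+244)); 
cv2.imwrite("pics/c10.png",np.vstack([cv2.resize(a,(400,346)),cv2.resize(im2[150:280,100:300],(400,250))]))
E
python3 f.py
```

```text
t 26.82 tcp [0.4813 0.0079 0.2162] board dx,dy [-0.1337 -0.033 ] heading -1.4708 F [0.9 0.7 0.9] open -0.004 g 0.0
-0.037 206 0.2963
0 41 0.072
0.037 36 0.0719
glue_bottle 0.62 [ 0.638 -0.246  0.094] 0.175
spare_fuse 0.74 [ 0.432 -0.303  0.044] 0.062
bottle_fuse_1 0.68 [ 0.431 -0.304  0.045] 0.062
```

View pics/c10.png

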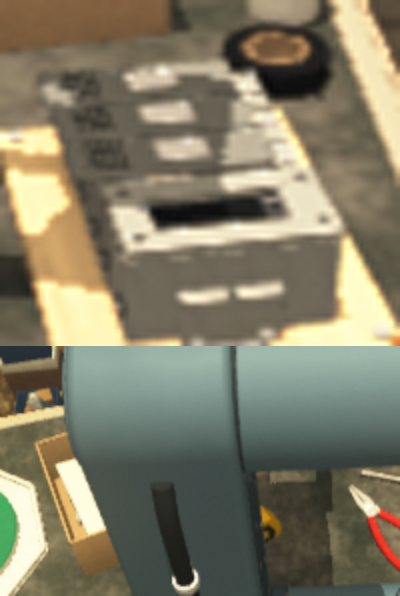

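All three carriers are level, and the slide is at the far end of the recess (about (270,205)). I still need to confirm that the carton's contents changed when I dropped the dead fuse.

```bash
python3 -c "
from h import *
a=cv2.imread('pics/top0.png').astype(int);b=cv2.imread('pics/top6.png').astype(int)
m=(abs(a-b).max(2)>40)[170:280,110:200]; n,l,s,c=cv2.connectedComponentsWithStats(m.astype(np.uint8))
print([(s[i,4],(c[i]+[110,170]).round()) for i in range(1,n) if s[i,4]>2])
P=np.load('top0.npy');print(P[242,140],P[230,186])"
```

```text
[(np.int32(31), array([199., 232.])), (np.int32(9), array([139., 240.])), (np.int32(3), array([197., 243.])), (np.int32(23), array([198., 250.])), (np.int32(7), array([195., 263.])), (np.int32(18), array([198., 272.]))]
[0.46420066 0.40387289 0.00125523] [0.46348607 0.25620942 0.0072976 ]
```

A new object appeared inside the carton at top pixel (139,240), which is the fuse on the carton floor.

```bash
python3 -c "
from bench import order
print(order.hand_in())"
```

```text
the job is handed in; nothing more can be done
None
```

I handed the job in after about 27 s of robot time: the dead fuse is in the carton, the spare is seated, the carrier was shut before the isolator was slid fully on, and the other carriers, bottle fuses and glue bottle were left untouched.

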